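# Lower a tapered pot into a leaning sprung well

### The arm

A 6-joint arm with a two-finger parallel gripper is mounted at the origin on the work surface. World frame = base frame: x ahead of the robot, y to its left, z up, the work surface at z = 0. Lengths are in m, angles in rad, forces in N, time in s.
With the tool pointing down it reaches from about 0.35 to 0.725 m from the base axis. Payload 6 kg.
Tool frame: the origin (TCP) lies at the centre of the arm's flange, where the gripper is bolted on; the fingertips stand 173 mm ahead of it and the grasp point (between the pads) lies 155 mm ahead of it; z points along the fingers, y is the line along which they close (so a half turn about z gives the same grasp; the last joint's range is limited). The gripper opens to 85 mm and grips with 20 to 120 N. Pads are 22 mm wide; open, the fingers measure 114 mm over their backs; the gripper's body (76 mm by 85 mm) begins 54 mm behind the grasp point. The pads swing forward as they close: fully open they stand 13 mm farther back than shut.
Start: joints at [1.492, 0.04, 0.085, 0, -1.615, -0.334], TCP at [0.241, 0.55, 0.405] pointing down, gripper open.
Joint ranges: [-2.56, 2.56], [-1.29, 2.01], [-1.08, 1.49], [-3.29, 1.98], [-2.81, -0.18], [-2.99, 2.99]. Speed limits (rad/s): [2.57, 2.57, 3.01, 3.14, 3.14, 3.14].

### API

Orientations are given as a 3x3 rotation matrix whose columns are the frame's x, y, z axes.
In Python, from cell import * gives the robot as it stands. The module is installed in compiled form; this text tells all that it offers.
- The arm moves only by the tool servo_tool, never from a script. Its argument "moves" is a list of rows, each a list of 7 numbers: the shift along the tool's x, y, z in cm, then the turn, a rotation vector about the tool's x, y, z in degrees, then the gripper command: -1 is fully open, 1 is shut, values between are in proportion. In form: [[x, y, z, ax, ay, az, jaw], ...]. A call has 1 to 10 rows; each row is the pose to reach, as a shift and turn from the pose commanded when the call began, along the tool's axes at that moment; what a row does not reach only later rows make up. A row lasts 1/10 s, in which the tool goes at most 50 mm and 8.59 degrees, less where a joint would pass 70% of its speed; a pose out of reach is approached as far as the arm can. A call with a gripper value outside its range is refused whole. The fingers move at their own pace and stop on an object; "grip_force" is the grip in N (left out, the last holds). Time passes only in rows, so rows that repeat a pose let the fingers close. It gives the time, the measured TCP pose, the force and the opening at its end, in the units of the state.
- state(): the state, without advancing time (a new reading comes with each control period).
- get_image(name): name is "scene" or "side" or "wrist"; returns a dict with "img" (384x512x3 uint8, red, green, blue), "z_map" (384x512 float32, m along the optical axis (not along the pixel's ray), 0 where there is no reading), "fovy" (degrees; the focal length in pixels is half the picture's height over the tangent of half this angle, whatever the lens; pixels are square), "cx", "cy" (the principal point, pixels), "cam_to_world" (4x4, takes a point from camera to world coordinates); the wrist camera has in their place "mount" (4x4, takes a point from camera to tool coordinates, whose origin is the TCP and whose axes are the flange's). Camera axes: x right, y down, z forward; pixel columns grow to the right and rows downward; lengths in m; the calibration is good to about 2 mm. A picture is of the moment at which its call begins: read the wrist's pose just before it.
- job_done(): hands the job in, once; it reports no verdict.
Trained networks look in the newest picture that a camera, given by its name, has taken for a name from the list of things; names that differ only in an ending like _2 or _b are one class to them, and where a whole thing is asked for, a point or a joint stands for the part that bears it (a point fixed in the world has none). Each returns a list of dicts, best first, with "conf" (0 to 1); they miss things now and then, are a little off and sometimes report something else, mostly with a low value. They report only what shows in the picture. A call takes as long as a camera call. They do not tell look-alikes from the thing itself.
- look_for(camera, thing): "xyz" ([x, y, z] in m, in world coordinates, good to about 4 mm: the middle of the surface that is visible of it).
- cut_out(camera, thing): "pixels" (384x512 bool, what is visible of it).
- tip_of(camera, thing): "xyz" ([x, y, z] in m, in world coordinates, good to about 4 mm: a listed point, or the origin of a listed thing).
The state is a dict: "time": time; "q": joint angles; "dq": joint speeds; "joint_efforts": joint torques, N m; "tcp_pos": TCP position; "tool_rot": TCP orientation; "contact_force": force on the tool from outside, world axes, zero at the start; "ft_torque": the same for the moment, N m; "gripper_width": finger opening in m.
Only numpy, scipy, OpenCV 4.12 (cv2) and the standard library are available. Lean on these libraries where they do the work, as an engineer would, in place of code of your own. Each camera call takes 0.05 s, during which the arm holds its last target. There are 200 camera calls.

### The job

Pick up the tall tapered pot and lower it, foot first and in line with the leaning tube of the stand, into the tapered sprung collar inside. Keep hold of it until you feel the collar yield a little under a gentle push with the pot seated straight, and stop there, well before it wedges hard: the collar's depth differs from time to time and you must find it by feel. Then let go without dropping it, so that the pot stays resting straight in the collar, and leave everything else standing where it is.

Things in the scene. Friction and masses are not known exactly. Their poses are not given: they have to be found in the camera images.
- pot_center (a point): The pot to seat: tall plain white closed cone frustum, flat grey lid, 125 mm high, 38 mm diameter at the foot, 64 mm at the rim, 6 degrees half-angle, 80 to 170 g. Starts upright at one of three places. Point on its axis half-way up, 62.5 mm below the rim; z runs foot to rim. Hold it within about 12 mm of the rim, so that the fingers stay clear of the well.
- pot: The same pot; origin at the centre of its foot's underside, z along its axis from foot to rim.
- well: The opaque black tube of the stand, 72 mm outer and 64 mm inner diameter, 105 mm long, closed below, fixed, leaning 30 degrees from vertical. Origin at the centre of its mouth, 135 mm above the table; z points out of the mouth along the tube's axis (up and roughly towards the robot), y is level.
- bore (a point): Point on the well's axis 18 mm inside the mouth. Near it is a metal collar with a bore of the pot's taper, 48 mm wide and 26 mm deep at its upper edge, which lies 2 to 34 mm inside the mouth, different each time. The pot fits when its foot is 48 mm below that edge, its rim 43 to 75 mm outside the mouth. Off the axis by 1 mm, it touches one side 10 mm early, and slides home if freed.
- collar (a joint): How far the metal collar in the well has been pushed down along the well's axis from its free height, in m; 0 free, under the pot's weight alone about 0.0005. Sprung at 4 N per mm (4000 N/m), 4 mm of travel, then a hard stop. A gentle push of 6 to 10 N (1.5 to 2.5 mm) seats the pot well; pushed down more than 2.8 mm, the pot counts as wedged. It says nothing of how deep the collar sits.
- stand: Fixed stand that carries the well: grey foot plate 170 x 120 x 12 mm, two upright side cheeks 84 mm apart and 112 mm high. Origin at table level straight below the well's mouth centre; x points away from the side to which the tube leans.
- straight_jar: Bystander: straight-sided white jar with grey lid, 60 mm diameter, 105 mm high, loose. Origin at its underside.
- squat_pot: Bystander: squat, wider tapered white pot with grey lid, 54 mm foot, 74 mm rim, 75 mm high, loose. Origin at its underside.
- media_bottle: Bystander: glass bottle, 60 mm diameter, 130 mm high, loose. Origin at its underside.
- dish_stack: Bystander: clear stack of dishes, 60 mm diameter, 36 mm high, loose. Origin at its underside.
- slide_box: Bystander: card box 100 x 80 x 34 mm, loose. Origin at its underside.
- driver: Bystander: screwdriver about 160 mm long lying on the table along its x, loose.
- rod_rest: Bystander: blue-footed steel rest, foot 100 x 70 mm, 78 mm high, loose. Origin at its underside.
Things that resemble listed ones, but are neither listed nor needed, are in the scene too. There is more than one size of the stand; the job needs the larger.

How it is judged:
On the way, in this order (a step that is already met when the one before it is completed fails the run):
1. the pot is held clear of the table (height (world z) of pot_center above 0.12 m and contact force between the fingers and pot above 1 N), for 0.1 s.
2. still held, the pot sits straight in the well and has pushed the sprung collar down by more than 1.2 mm (angle between the z axis of pot and the z axis of well, either way round below 0.07 rad and angle between pot's own z axis and vertical below 1 rad and x of pot_center in the frame of well between -0.0035 and 0.0035 m and y of pot_center in the frame of well between -0.0035 and 0.0035 m and z of pot_center in the frame of well between -0.03 and 0.017 m and contact force between the fingers and pot above 0.5 N and value of joint collar above 0.0012 m), for 0.2 s.
At the end, for the whole second after the job is handed in: The released pot rests foot down in the collar, touching it: axis within 4 degrees of the well's, centre within 3.5 mm of its axis each way and 17 mm outside to 30 mm inside the mouth, the collar sprung back to within 1.2 mm of free height; bystanders within 25 mm of their starts (angle between the z axis of pot and the z axis of well, either way round below 0.07 rad and angle between pot's own z axis and vertical below 1 rad and x of pot_center in the frame of well between -0.0035 and 0.0035 m and y of pot_center in the frame of well between -0.0035 and 0.0035 m and z of pot_center in the frame of well between -0.03 and 0.017 m and contact force between pot and well above 0.1 N and value of joint collar below 0.0012 m and linear speed of pot below 0.01 m/s and contact force between the fingers and pot below 0.05 N and distance of each of straight_jar, squat_pot, media_bottle, dish_stack, slide_box, driver, rod_rest from where it was at the start of the episode below 0.025 m).
It fails at once if the collar is pushed down by more than 2.8 mm (the pot wedges) (value of joint collar above 0.0028 m).
It fails at once if the pot is dropped (falls free faster than 0.3 m/s) (contact force between the fingers and pot below 0.05 N and linear speed of pot above 0.3 m/s).
It fails at once if the pot is tipped over (angle between pot's own z axis and vertical above 1.2 rad).
It fails at once if a bystander is pushed aside by more than 25 mm or knocked over (distance of any of straight_jar, squat_pot, media_bottle, dish_stack, slide_box, driver, rod_rest from where it was at the start of the episode above 0.025 m or angle between any of straight_jar, squat_pot, media_bottle, dish_stack, slide_box, rod_rest's own z axis and vertical above 0.5 rad).
It also fails if it takes over 53 s, if anything falls off the work surface, if the arm or the gripper's body presses on something with over 40 N, if the wrist force passes 120 N, or if a joint passes its speed limit or range.

## Working session

There is one attempt and no reset: what is moved stays moved. The work goes in short steps, Python scripts to look and compute and a tool call to move; the robot and the scene stay as the last step left them, time stands still between calls to the robot, and variables do not carry over. Pictures are saved under pics/ and viewed, on a budget of 10 in all, crops included, one or two more only if the job needs it, and the job is handed in when it is done.

Besides the shell and the picture viewer there is one more tool, called after "Call:" as name([rows], argument=value, ...), one row to a line, values as JSON. servo_tool: Moves the arm, as the interface text tells. Its arguments: {"type":"object","properties":{"moves":{"type":"array","items":{"type":"array","items":{"type":"number"}}},"grip_force":{"type":"number"}},"required":["moves"]}

```bash
mkdir -p pics; cat > h.py <<'E'
import numpy as np, cv2
from cell import *
def cam(n):
    s=state(); g=get_image(n); f=g["img"].shape[0]/2/np.tan(np.radians(g["fovy"])/2)
    if "cam_to_world" in g: T=np.array(g["cam_to_world"])
    else:
        B=np.eye(4);B[:3,:3]=s["tool_rot"];B[:3,3]=s["tcp_pos"];T=B@np.array(g["mount"])
    z=g["z_map"];v,u=np.mgrid[0:384,0:512]
    P=np.stack([(u-g["cx"])/f*z,(v-g["cy"])/f*z,z],-1)@T[:3,:3].T+T[:3,3]
    P[z==0]=np.nan
    return g,P,T,f
E
python3 - <<'E'
from h import *
for n in("scene","side"):
    g,P,T,f=cam(n); cv2.imwrite(f"pics/{n}0.png",g["img"][...,::-1]); np.save(f"{n}P.npy",P)
    print(n,f,T.round(3).tolist())
    for t in("pot","pot_center","well","bore","stand","straight_jar","squat_pot"):
        print(t,[(np.round(d["xyz"],3).tolist(),round(d["conf"],2)) for d in tip_of(n,t)])
    print('look',[(np.round(d["xyz"],3).tolist(),round(d["conf"],2)) for d in look_for(n,"pot")])
a=cv2.imread("pics/scene0.png");b=cv2.imread("pics/side0.png")
cv2.imwrite("pics/both0.png",cv2.resize(np.vstack([a,b]),(400,600)))
print(state())
E
```

```text
scene 463.0496940309958 [[0.316, 0.664, -0.678, 1.339], [0.949, -0.206, 0.24, -0.332], [0.019, -0.719, -0.695, 0.936], [0.0, 0.0, 0.0, 1.0]]
pot [([0.449, 0.086, 0.001], 0.62), ([0.442, -0.416, -0.002], 0.26)]
pot_center [([0.451, 0.086, 0.063], 0.9), ([0.615, -0.019, 0.002], 0.29)]
well [([0.62, -0.018, 0.138], 0.85), ([0.347, -0.086, 0.106], 0.6)]
bore [([0.349, -0.09, 0.093], 0.75), ([0.624, -0.028, 0.118], 0.59)]
stand [([0.613, -0.017, 0.001], 0.84), ([0.347, -0.084, 0.003], 0.58)]
straight_jar [([0.452, 0.338, 0.001], 0.63)]
squat_pot [([0.559, 0.258, -0.004], 0.85)]
look [([0.471, 0.077, 0.105], 0.78), ([0.686, 0.104, 0.08], 0.57)]
side 416.11837367743607 [[0.684, -0.565, 0.463, -0.035], [-0.73, -0.526, 0.437, -0.557], [-0.003, -0.636, -0.772, 1.045], [0.0, 0.0, 0.0, 1.0]]
pot [([0.446, 0.081, 0.001], 0.64)]
pot_center [([0.449, 0.084, -0.001], 0.74)]
well [([0.345, -0.085, 0.106], 0.98), ([0.617, -0.024, 0.131], 0.64)]
bore [([0.351, -0.091, 0.092], 0.91), ([0.626, -0.022, 0.123], 0.73)]
stand [([0.612, -0.019, -0.002], 0.82), ([0.346, -0.089, 0.004], 0.66)]
straight_jar [([0
[... 276 characters left out ...]
736e+00, -3.33672743e-01]), 'dq': array([ 2.68016557e-06, -7.91305121e-04,  3.46256669e-04,  1.23997143e-03,
        1.09887525e-03,  1.03689288e-03]), 'joint_efforts': array([-1.93195119e-03, -3.67915356e+01,  3.47439659e+01,  6.93275705e+00,
       -9.83089631e-04, -6.60064345e-06]), 'tcp_pos': array([0.24067948, 0.54959308, 0.40468296]), 'tool_rot': array([[ 9.16010067e-01, -4.01155277e-01, -2.86500018e-05],
       [-4.01155278e-01, -9.16010064e-01, -7.25095587e-05],
       [ 2.84390217e-06,  7.79125852e-05, -9.99999997e-01]]), 'contact_force': array([ 0.71109853, -0.00481035,  1.14394308]), 'ft_torque': array([-0.01549314, -0.00490009, -0.02141682]), 'gripper_width': 0.08533902999659701}
```

View pics/scene0.png

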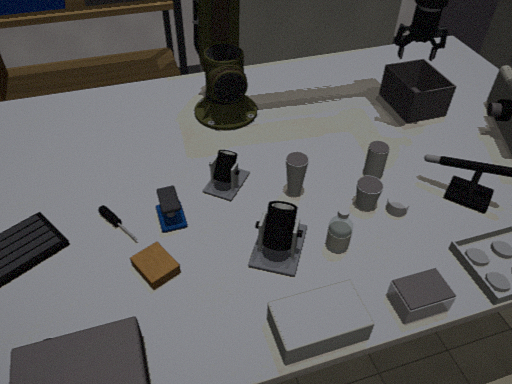

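View pics/side0.png

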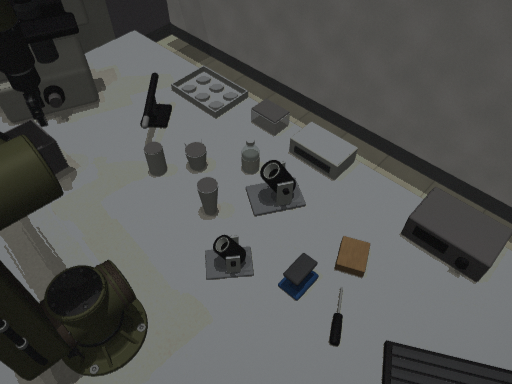

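The scene shows the tall pot at (295,172) and the larger stand at (280,235). In the side view they are at (208,195) and (277,187). The small look-alike stand sits nearer the robot. Next I'll fit the well axis and the pot.

```bash
cat >> h.py <<'E'
from scipy.optimize import least_squares
def fitcyl(Q,c0,yaw0,r=.036):
    # tube outer surface, lean fixed 30deg; returns point offset & yaw
    def ax(y): return np.array([-.5*np.cos(y),-.5*np.sin(y),np.sqrt(.75)])
    def res(p):
        a=ax(p[2]); d=Q-np.array([p[0],p[1],.135]); d=d-np.outer(d@a,a); return np.linalg.norm(d,axis=1)-r
    s=least_squares(res,[c0[0],c0[1],yaw0],loss="soft_l1",f_scale=.001)
    return s.x,np.median(abs(res(s.x)))
E
python3 - <<'E'
from h import *
allQ=[]
for n in("scene","side"):
    P=np.load(n+"P.npy")
    img=cv2.imread(f"pics/{n}0.png")
    # plate: z 0.008..0.016 near stand
    m=(abs(P[...,2]-.012)<.004)&(np.hypot(P[...,0]-.613,P[...,1]+.018)<.12)
    m=cv2.morphologyEx(m.astype(np.uint8),cv2.MORPH_OPEN,np.ones((3,3)))>0
    r=cv2.minAreaRect(P[m][:,:2].astype(np.float32)*1000); print(n,"plate",m.sum(),r)
    d=P-np.array([.617,-.02,.135]); 
    for deg in(0,):
        a=np.array([-.5,0,.866]); t=d@a; rad=np.linalg.norm(d-t[...,None]*a,axis=-1)
    dark=img.max(2)<60
    m=(t<-.002)&(t>-.07)&(rad<.042)&(rad>.026)&dark
    Q=P[m]; print(n,"tube",len(Q),fitcyl(Q,(.617,-.02),0.) if len(Q)>50 else None)
    allQ.append(Q)
    # top z of tube: circle fit
    for zt,r0 in((.125,.032),):
        m=(abs(P[...,2]-zt)<.006)&(np.hypot(P[...,0]-.449,P[...,1]-.085)<.05)
        print("pot lid",m.sum(),cv2.minEnclosingCircle(P[m][:,:2].astype(np.float32)*1000) if m.any() else None, np.nanmedian(P[m],0) if m.any() else None)
print(fitcyl(np.vstack(allQ),(.617,-.02),0.))
E
```

```text
scene plate 790 ((636.4074096679688, -34.01634216308594), (119.57878875732422, 165.73394775390625), 57.12420654296875)
scene tube 578 (array([ 0.6141165 , -0.0249648 , -0.10645489]), np.float64(0.001409890939128352))
pot lid 314 ((454.1695251464844, 83.48919677734375), 35.21613693237305) [0.45765074 0.07935368 0.12772183]
side plate 735 ((630.658203125, -31.741233825683594), (120.35758209228516, 167.11572265625), 55.127437591552734)
side tube 216 (array([ 0.61460965, -0.02275147, -0.20068046]), np.float64(0.0015148126022612313))
pot lid 305 ((453.68597412109375, 81.74177551269531), 33.716861724853516) [0.45033716 0.08090886 0.12492639]
(array([ 0.61436147, -0.02368194, -0.16938871]), np.float64(0.001436246763528562))
```

```bash
python3 - <<'E'
from h import *
c=np.array([.617,-.02]);yaw=-.59
for it in range(3):
    allQ=[]
    for n in("scene","side"):
        P=np.load(n+"P.npy"); img=cv2.imread(f"pics/{n}0.png")
        a=np.array([-.5*np.cos(yaw),-.5*np.sin(yaw),.866]); d=P-np.array([*c,.135]); t=d@a; R=d-t[...,None]*a; rad=np.linalg.norm(R,axis=-1)
        y=d@np.array([-np.sin(yaw),np.cos(yaw),0])
        m=(t<-.003)&(t>-.035)&(rad<.041)&(rad>.033)
        if it==2:
            print(n,m.sum(),fitcyl(P[m],c,yaw)); 
            k=(rad<.037)&(t>-.02)&(t<.015); print("max t",np.percentile(t[k],[90,97,99.5]))
        allQ.append(P[m])
    x,e=fitcyl(np.vstack(allQ),c,yaw); c=x[:2];yaw=x[2]; print(x,np.degrees(yaw),e)
E
```

```text
[ 0.61629968 -0.02015373 -0.57493245] -32.941202616371584 0.0010803719482568239
[ 0.61606538 -0.02027849 -0.56248016] -32.22773896569147 0.0010818082728320522
scene 383 (array([ 0.61603976, -0.02083511, -0.57459058]), np.float64(0.0008489582935187479))
max t [0.00091777 0.0019367  0.00221768]
side 172 (array([ 0.61529055, -0.01946792, -0.50777344]), np.float64(0.0008789595373796498))
max t [-0.00042775  0.0012405   0.00233678]
[ 0.61597496 -0.02034948 -0.55486761] -31.79157251008078 0.0010649668327747872
```

```bash
cat >> h.py <<'E'
from scipy.spatial.transform import Rotation as Ro
YAW=-.572
def Rt(tilt,yaw=YAW):
    z=np.array([np.sin(tilt)*np.cos(yaw),np.sin(tilt)*np.sin(yaw),-np.cos(tilt)]); y=np.array([np.sin(yaw),-np.cos(yaw),0]); return np.column_stack([np.cross(y,z),y,z])
def row(p,R):
    s=state();R0=np.array(s["tool_rot"]); print("t",s["time"],"row",(R0.T@(np.array(p)-s["tcp_pos"])*100).round(2).tolist(),np.degrees(Ro.from_matrix(R0.T@R).as_rotvec()).round(2).tolist())
E
python3 - <<'E'
from h import *
row([.452,.083,.36],Rt(0)); print(np.array(get_image("wrist")["mount"]).round(3))
E
```

```text
t 0.9 row [38.07, 34.26, 4.47] [0.0, -0.0, 9.12]
[[-0.001 -0.945 -0.328  0.083]
 [ 1.    -0.001 -0.     0.   ]
 [-0.    -0.328  0.945  0.032]
 [ 0.     0.     0.     1.   ]]
```

Call:
servo_tool([
  [19, 17.1, 2, 0, 0, 4.5, -1],
  [38.1, 34.3, 4.5, 0, 0, 9.1, -1],
  [38.1, 34.3, 4.5, 0, 0, 9.1, -1],
  [38.1, 34.3, 4.5, 0, 0, 9.1, -1],
  [38.1, 34.3, 4.5, 0, 0, 9.1, -1],
  [38.1, 34.3, 4.5, 0, 0, 9.1, -1],
  [38.1, 34.3, 4.5, 0, 0, 9.1, -1],
  [38.1, 34.3, 4.5, 0, 0, 9.1, -1],
  [38.1, 34.3, 4.5, 0, 0, 9.1, -1],
  [38.1, 34.3, 4.5, 0, 0, 9.1, -1],
])

```text
time: 1.95
tcp_pos: [0.4463, 0.0938, 0.3614]
tool_rot: [[0.841, -0.541, 0.001], [-0.541, -0.841, 0.001], [0.001, -0.001, -1.0]]
contact_force: [1.0, 0.4, 0.5]
gripper_width: 0.0854
```

```bash
python3 - <<'E'
from h import *
row([.452,.083,.36],Rt(0))
E
```

```text
t 1.95 row [1.07, 0.6, 0.14] [-0.08, -0.04, 0.05]
```

Call:
servo_tool([
  [0, 0, 0, 0, 0, 0, -1],
  [0, 0, 0, 0, 0, 0, -1],
  [0, 0, 0, 0, 0, 0, -1],
])

```text
time: 2.25
tcp_pos: [0.4459, 0.0964, 0.3612]
tool_rot: [[0.841, -0.541, 0.0], [-0.541, -0.841, 0.0], [0.0, -0.0, -1.0]]
contact_force: [0.3, 1.6, -0.0]
gripper_width: 0.0857
```

```bash
python3 - <<'E'
from h import *
g,P,T,f=cam("wrist"); cv2.imwrite("pics/w1.png",g["img"][...,::-1])
row([.452,.083,.36],Rt(0))
d=np.hypot(P[...,0]-.451,P[...,1]-.083)
m=(abs(P[...,2]-.125)<.005)&(d<.045); Q=P[m]
print("lid",m.sum(),Q.mean(0),np.median(Q[:,2]),cv2.minEnclosingCircle(Q[:,:2].astype(np.float32)*1000),cv2.fitEllipse(cv2.findContours(m.astype(np.uint8),0,1)[0][0]))
# cone side fit
m=(P[...,2]<.118)&(P[...,2]>.01)&(d<.045); Q=P[m]
r=least_squares(lambda p:np.hypot(Q[:,0]-p[0],Q[:,1]-p[1])-(.019+Q[:,2]*.104),[.451,.083],loss="soft_l1",f_scale=.001); print("cone",len(Q),r.x,np.median(abs(r.fun)))
for n in("scene","side"):
    P=np.load(n+"P.npy"); d=np.hypot(P[...,0]-.451,P[...,1]-.083)
    m=(P[...,2]<.118)&(P[...,2]>.01)&(d<.045); Q=P[m]
    r=least_squares(lambda p:np.hypot(Q[:,0]-p[0],Q[:,1]-p[1])-(.019+Q[:,2]*.104),[.451,.083],loss="soft_l1",f_scale=.001); print(n,"cone",len(Q),r.x,np.median(abs(r.fun)))
for t in("pot","pot_center","well"): print(t,[(np.round(d["xyz"],3).tolist(),round(d["conf"],2)) for d in tip_of("wrist",t)])
E
```

```text
t 2.3 row [1.26, 0.83, 0.12] [-0.02, -0.01, 0.11]
lid 5726 [0.45248416 0.0821281  0.12542997] 0.12549268838266614 ((450.87945556640625, 82.93685913085938), 32.35909652709961) ((267.18463134765625, 188.4437255859375), (82.5155258178711, 86.79470825195312), 83.04425048828125)
cone 244 [0.45108737 0.08299289] 8.576985440735506e-05
scene cone 439 [0.45186615 0.08178555] 0.000860129905986183
side cone 305 [0.45273708 0.08320494] 0.0007226589265082808
pot [([0.453, 0.08, 0.001], 0.72)]
pot_center []
well []
```

View pics/w1.png

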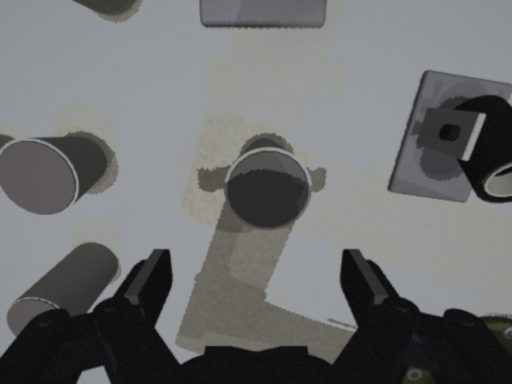

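Pot at (267,188), with clearance all round for the fingers, measured at (0.4515, 0.0828). Before grasping I'll look down the well axis from close by.

```bash
python3 - <<'E'
from h import *
a=-Rt(np.pi/6)[:,2]; print(a)
row(np.array([.6158,-.0203,.135])+.3*a,Rt(np.pi/6))
E
```

```text
[-0.42041001  0.27065739  0.8660254 ]
t 2.45 row [5.64, 0.67, -3.36] [-0.05, 29.99, 0.15]
```

Call:
servo_tool([
  [2, 0.3, -1.5, 0, 8, 0, -1],
  [4, 0.5, -2.6, 0, 16, 0, -1],
  [5.6, 0.7, -3.4, 0, 24, 0, -1],
  [5.6, 0.7, -3.4, 0, 30, 0, -1],
  [5.6, 0.7, -3.4, 0, 30, 0, -1],
  [5.6, 0.7, -3.4, 0, 30, 0, -1],
  [5.6, 0.7, -3.4, 0, 30, 0, -1],
])

```text
time: 3.15
tcp_pos: [0.4894, 0.0601, 0.3956]
tool_rot: [[0.729, -0.541, 0.42], [-0.469, -0.841, -0.268], [0.498, -0.001, -0.867]]
contact_force: [0.6, -0.8, -0.0]
gripper_width: 0.0852
```

```bash
python3 - <<'E'
from h import *
g,P,T,f=cam("wrist"); cv2.imwrite("pics/w2.png",g["img"][...,::-1]); np.save("w2P.npy",P)
s=state(); print(s["time"],s["q"].round(2),s["tcp_pos"],s["contact_force"])
c=np.array([.616,-.0203,.135]); R=Rt(np.pi/6); a=-R[:,2]; d=P-c; t=d@a; x=d@R[:,0]; y=d@R[:,1]; r=np.hypot(x,y)
m=(abs(t)<.006)&(r<.042)&(r>.026); print("rim",m.sum(),np.median(t[m]))
xy=np.column_stack([x[m],y[m]])*1000
for b in range(-180,180,45):
    k=(np.degrees(np.arctan2(xy[:,1],xy[:,0]))>=b)&(np.degrees(np.arctan2(xy[:,1],xy[:,0]))<b+45); 
    if k.sum(): print(b,k.sum(),np.percentile(r[m][k]*1000,[2,50,98]).round(1),np.median(t[m][k]).round(4))
print("inside",[ (i,int(((r<.031)&(abs(t-i/1000)<.002)).sum())) for i in range(-90,4,4)])
m=(t<-.004)&(t>-.09)&(r<.043)&(r>.034); print(m.sum(),fitcyl(P[m],c[:2],YAW))
E
```

```text
3.2 [ 0.66 -0.42 -0.55  0.51 -1.3   0.24] [0.48947573 0.06003394 0.39568952] [-0.32637455 -0.38505559 -0.55164939]
rim 1264 -0.0003573991364705009
-180 200 [26.2 34.  37.4] -0.001
-135 154 [26.3 33.3 36.2] -0.0004
-90 120 [30.4 32.7 35. ] -0.0002
-45 136 [29.7 32.2 33.7] -0.0002
0 140 [29.9 32.4 34.1] -0.0002
45 126 [26.1 33.1 35.2] 0.0001
90 172 [26.2 33.7 36.7] -0.0004
135 216 [26.1 34.3 37.5] -0.0014
inside [(-90, 0), (-86, 0), (-82, 0), (-78, 0), (-74, 0), (-70, 0), (-66, 0), (-62, 0), (-58, 0), (-54, 0), (-50, 0), (-46, 0), (-42, 0), (-38, 0), (-34, 1), (-30, 22), (-26, 102), (-22, 103), (-18, 120), (-14, 118), (-10, 121), (-6, 281), (-2, 382), (2, 27)]
821 (array([ 0.61860767, -0.01962468, -0.59937846]), np.float64(0.0014151545014991565))
```

View pics/w2.png

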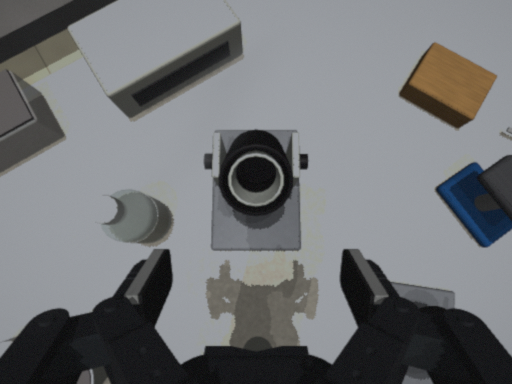

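The stand sits square at (256,175), so the yaw is right. A bright collar ring shows inside the mouth. I'll refine the mouth centre and estimate the collar depth.

```bash
python3 - <<'E'
from h import *
P=np.load("w2P.npy"); im=cv2.imread("pics/w2.png").max(2)
c=np.array([.616,-.0203,.135]); R=Rt(np.pi/6); a=-R[:,2]; d=P-c; t=d@a; x=d@R[:,0]; y=d@R[:,1]; r=np.hypot(x,y)
# bright ring inside
m=(im>110)&(np.hypot(np.mgrid[0:384,0:512][1]-256,np.mgrid[0:384,0:512][0]-178)<32)
print("bright",m.sum(),np.percentile(t[m],[5,25,50,75,95]).round(4),np.percentile(r[m],[2,10,50,90,98]).round(4))
# rows along the centre column and centre row
for v in range(140,226,3): print(v,im[v,256],"t%.1f x%.1f"%(t[v,256]*1e3,x[v,256]*1e3),end=" | ")
print()
for u in range(212,302,3): print(u,im[176,u],"t%.1f y%.1f"%(t[176,u]*1e3,y[176,u]*1e3),end=" | ")
print()
k=(abs(t)<.0025)&(r>.029)&(r<.040)&(im<90)
q=np.column_stack([x[k],y[k]])
s=least_squares(lambda p:np.clip(abs(np.hypot(q[:,0]-p[0],q[:,1]-p[1])-.034)-.002,0,None),[0,0]); print("annulus fit offset mm",s.x*1e3,k.sum(),np.median(t[k]))
E
```

```text
bright 512 [nan nan nan nan nan] [nan nan nan nan nan]
140 21 t-23.4 x33.3 | 143 22 t-5.6 x33.6 | 146 33 t-0.5 x31.7 | 149 24 t-101.0 x8.8 | 152 83 t-13.4 x23.4 | 155 134 t-4.6 x22.4 | 158 22 t-98.9 x-2.3 | 161 16 t-100.1 x-6.5 | 164 20 t-100.6 x-10.5 | 167 22 t-99.3 x-14.1 | 170 24 t-100.2 x-18.4 | 173 21 t-99.8 x-22.3 | 176 18 t-99.6 x-26.3 | 179 21 t-98.8 x-30.1 | 182 21 t-98.8 x-34.2 | 185 15 t-87.5 x-34.5 | 188 12 t-74.4 x-34.1 | 191 29 t-65.3 x-34.8 | 194 113 t-25.4 x-24.1 | 197 109 t-18.6 x-25.0 | 200 107 t-10.2 x-25.0 | 203 122 t-5.6 x-26.5 | 206 68 t-5.2 x-29.5 | 209 24 t-8.6 x-34.2 | 212 25 t0.1 x-33.7 | 215 35 t0.5 x-36.8 | 218 57 t-92.7 x-82.7 | 221 56 t-92.5 x-87.0 | 224 66 t-89.8 x-90.1 | 
212 134 t-27.2 y-44.8 | 215 135 t-25.3 y-41.4 | 218 97 t0.5 y-34.8 | 221 28 t-0.3 y-32.1 | 224 10 t-19.7 y-31.4 | 227 39 t-43.3 y-30.8 | 230 147 t-3.8 y-23.9 | 233 55 t-16.7 y-22.0 | 236 32 t-89.5 y-24.1 | 239 15 t-98.2 y-20.9 | 242 16 t-99.0 y-17.0 | 245 17 t-98.3 y-13.1 | 248 18 t-99.1 y-9.3 | 251 19 t-99.7 y-5.4 | 254 18 t-99.7 y-1.5 | 257 15 t-100.2 y2.4 | 260 20 t-99.3 y6.2 | 263 18 t-98.9 y10.1 | 266 21 t-99.9 y14.0 | 269 21 t-99.2 y17.9 | 272 13 t-99.3 y21.8 | 275 32 t-89.2 y25.0 | 278 61 t-13.5 y22.9 | 281 142 t-2.8 y25.0 | 284 39 t-40.2 y31.5 | 287 12 t-14.1 y31.9 | 290 22 t1.7 y33.0 | 293 109 t-25.3 y39.4 | 296 143 t-24.1 y42.3 | 299 142 t-26.2 y45.7 | 
annulus fit offset mm [-2.05285925  0.33847168] 944 -2.6319163952114333e-05
```

Collar top is about 4.5 mm inside the mouth. In the wrist camera's frame the mouth centre is (-2.05, +0.34) mm from c. Now I'll go back over the pot.

```bash
python3 - <<'E'
from h import *
row([.451,.083,.33],Rt(0))
E
```

```text
t 3.2 row [-7.16, 0.16, 3.46] [-0.08, -29.91, 0.02]
```

Call:
servo_tool([
  [-2, 0, 0.5, 0, -8, 0, -1],
  [-4, 0.1, 1.5, 0, -16, 0, -1],
  [-6, 0.1, 2.5, 0, -24, 0, -1],
  [-7.2, 0.2, 3.5, 0, -29.9, 0, -1],
  [-7.2, 0.2, 3.5, 0, -29.9, 0, -1],
  [-7.2, 0.2, 3.5, 0, -29.9, 0, -1],
  [-7.2, 0.2, 3.5, 0, -29.9, 0, -1],
])

```text
time: 3.9
tcp_pos: [0.4509, 0.0821, 0.3296]
tool_rot: [[0.841, -0.541, 0.004], [-0.541, -0.841, -0.002], [0.005, -0.0, -1.0]]
contact_force: [0.6, -0.1, 0.4]
gripper_width: 0.0856
```

```bash
python3 - <<'E'
from h import *
row([.451,.083,.267],Rt(0)); g,P,T,f=cam("wrist")
m=(abs(P[...,2]-.125)<.005)&(np.hypot(P[...,0]-.451,P[...,1]-.083)<.045); Q=P[m]
s=state();R0=s["tool_rot"]; (cx,cy),r=cv2.minEnclosingCircle(Q[:,:2].astype(np.float32)); print(cx,cy,r,np.median(Q[:,2]),(R0.T@(np.array([cx,cy,.125])-s["tcp_pos"])))
E
```

```text
t 3.9 row [-0.06, -0.08, 6.26] [-0.02, -0.27, 0.03]
0.4511503577232361 0.08320648968219757 0.03261321410536766 0.1255006286758205 [-0.00106084 -0.00101466  0.20442735]
```

Call:
servo_tool([
  [-0.05, -0.1, 2, 0, -0.1, 0, -1],
  [-0.05, -0.1, 4, 0, -0.1, 0, -1],
  [-0.05, -0.1, 6.2, 0, -0.1, 0, -1],
  [-0.05, -0.1, 6.2, 0, -0.1, 0, -1],
  [-0.05, -0.1, 6.2, 0, -0.1, 0, -1],
  [-0.05, -0.1, 6.2, 0, -0.1, 0, -1],
])

```text
time: 4.55
tcp_pos: [0.4511, 0.0834, 0.2685]
tool_rot: [[0.841, -0.541, 0.003], [-0.541, -0.841, 0.0], [0.002, -0.002, -1.0]]
contact_force: [-0.3, -0.1, 0.5]
gripper_width: 0.0855
```

Call:
servo_tool([
  [0, 0, 0, 0, 0, 0, -0.3],
  [0, 0, 0, 0, 0, 0, 0.2],
  [0, 0, 0, 0, 0, 0, 1],
  [0, 0, 0, 0, 0, 0, 1],
  [0, 0, 0, 0, 0, 0, 1],
  [0, 0, 0, 0, 0, 0, 1],
  [0, 0, 0, 0, 0, 0, 1],
], grip_force=35)

```text
time: 5.25
tcp_pos: [0.4512, 0.0833, 0.2683]
tool_rot: [[0.841, -0.541, 0.003], [-0.541, -0.841, 0.0], [0.002, -0.002, -1.0]]
contact_force: [-0.6, -0.0, 5.2]
gripper_width: 0.0619
```

```bash
python3 - <<'E'
from h import *
s=state();print(s); row([.451,.083,.267],Rt(0))
E
```

```text
{'time': 5.25, 'q': array([ 6.25680645e-01, -3.30671807e-01, -4.95804707e-01,  1.17773629e-03,
       -1.40332852e+00,  3.73468082e-01]), 'dq': array([-0.00063747,  0.00043768,  0.00055681, -0.00028176,  0.00165019,
        0.00098929]), 'joint_efforts': array([ 3.87513300e-02, -1.53869373e+01,  3.14248896e+01,  5.80736652e+00,
        2.44551245e-01, -1.30914876e-02]), 'tcp_pos': array([0.45117942, 0.08331427, 0.26832304]), 'tool_rot': array([[ 8.41113707e-01, -5.40852209e-01,  2.57277398e-03],
       [-5.40854873e-01, -8.41115821e-01,  4.26225456e-04],
       [ 1.93347592e-03, -1.75000142e-03, -9.99996600e-01]]), 'contact_force': array([-5.62304968e-01, -4.19571626e-03,  5.23503911e+00]), 'ft_torque': array([-0.07364667,  0.29486546,  0.02015636]), 'gripper_width': 0.061900592450592415}
t 5.25 row [0.0, 0.04, 0.13] [-0.1, -0.11, 0.03]
```

Call:
servo_tool([
  [0, 0, -1, 0, 0, 0, 1],
  [0, 0, -3, 0, 0, 0, 1],
  [0, 0, -6, 0, 0, 0, 1],
  [0, 0, -9, 0, 0, 0, 1],
  [0, 0, -12, 0, 0, 0, 1],
  [0, 0, -13, 0, 0, 0, 1],
  [0, 0, -13, 0, 0, 0, 1],
  [0, 0, -13, 0, 0, 0, 1],
  [0, 0, -13, 0, 0, 0, 1],
])

```text
time: 6.15
tcp_pos: [0.4506, 0.0834, 0.3948]
tool_rot: [[0.841, -0.541, -0.003], [-0.541, -0.841, -0.001], [-0.002, 0.002, -1.0]]
contact_force: [0.5, -0.5, -1.6]
gripper_width: 0.0621
```

```bash
cat >> h.py <<'E'
def wellpose(off): # off: pot foot height along axis rel. mouth (m), in wrist frame; L = TCP->foot
    R=Rt(np.pi/6); c=np.array([.616,-.0203,.135])-.00205*R[:,0]+.00034*R[:,1]
    return c-R[:,2]*off
def pot_in_hand(P,s):
    R0=np.array(s["tool_rot"]); D=(P-s["tcp_pos"])@R0
    m=(abs(D[...,0])<.045)&(abs(D[...,1])<.034)&(D[...,2]>.120)&(D[...,2]<.29); Q=D[m]
    def res(p):
        x,y,ax,ay,z0=p; a=np.array([ax,ay,1]);a/=np.linalg.norm(a)
        d=Q-np.array([x,y,z0]); t=d@a; r=np.linalg.norm(d-np.outer(t,a),axis=1)  # t from rim downward
        return np.where(r<.030-0*t,np.where(t<.01,t,r-(.032-.105*t)),r-(.032-.105*t))
    f=least_squares(res,[0,0,0,0,.144],loss="soft_l1",f_scale=.001)
    return f.x,np.median(abs(f.fun)),len(Q)
E
python3 - <<'E'
from h import *
s=state();g,P,T,f=cam("wrist"); cv2.imwrite("pics/w3.png",g["img"][...,::-1]); np.save("w3P.npy",P)
print(s["time"],s["tcp_pos"],s["contact_force"],s["gripper_width"]); print(pot_in_hand(P,s))
row(wellpose(.15+.013)-Rt(np.pi/6)[:,2]*.144,Rt(np.pi/6))
E
```

```text
6.15 [0.45064628 0.0833557  0.39483548] [ 0.51998252 -0.48363122 -1.60530647] 0.06205449863127524
(array([ 6.59776796e-04,  6.33035896e-05, -3.49586362e-03,  6.11389755e-03,
        1.42766926e-01]), np.float64(0.0003451430674042956), 18472)
t 6.2 row [3.98, -0.2, -0.49] [0.13, 30.08, 0.06]
```

View pics/w3.png

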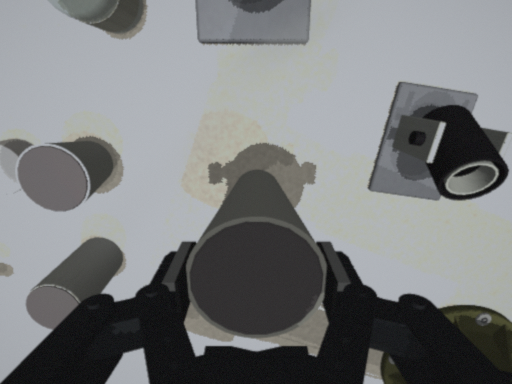

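Pot held straight (rim 143 mm ahead of the TCP, tilt under 0.4°, weight about 1.6 N). Moving to the axis above the mouth next.

```bash
python3 - <<'E'
from h import *
R=Rt(np.pi/6); row(wellpose(.310)-.0004*R[:,0],R)
E
```

```text
t 6.2 row [3.8, -0.2, -0.73] [0.13, 30.08, 0.06]
```

Call:
servo_tool([
  [0, 0, -1.5, 0, 6, 0, 1],
  [0, 0, -2.5, 0, 12, 0, 1],
  [1, -0.1, -2.5, 0, 18, 0, 1],
  [2.5, -0.2, -1.5, 0, 24, 0, 1],
  [3.8, -0.2, -0.7, 0, 30, 0, 1],
  [3.8, -0.2, -0.7, 0.1, 30.1, 0, 1],
  [3.8, -0.2, -0.7, 0.1, 30.1, 0, 1],
  [3.8, -0.2, -0.7, 0.1, 30.1, 0, 1],
  [3.8, -0.2, -0.7, 0.1, 30.1, 0, 1],
])

```text
time: 7.1
tcp_pos: [0.4838, 0.0646, 0.4048]
tool_rot: [[0.727, -0.541, 0.423], [-0.469, -0.841, -0.268], [0.501, -0.003, -0.866]]
contact_force: [-0.8, -0.1, -1.0]
gripper_width: 0.0619
```

```bash
python3 - <<'E'
from h import *
s=state();g,P,T,f=cam("wrist"); cv2.imwrite("pics/w4.png",g["img"][...,::-1])
print(s["time"],s["contact_force"],s["ft_torque"],pot_in_hand(P,s))
R=Rt(np.pi/6); row(wellpose(.310)-.0004*R[:,0],R)
g,P,T,f=cam("side"); cv2.imwrite("pics/s4.png",g["img"][...,::-1])
a=cv2.imread("pics/w4.png");b=cv2.imread("pics/s4.png")[80:300,180:400]
cv2.imwrite("pics/c4.png",np.hstack([cv2.resize(a,(450,338)),cv2.resize(b,(338,338))]))
E
```

```text
7.1 [-0.76583773 -0.10933424 -0.97562925] [0.86407967 1.32116469 0.00887188] (array([ 3.26850908e-04,  1.20231515e-04, -1.23029866e-02,  6.61211288e-03,
        1.42183526e-01]), np.float64(0.00035227563335591533), 18421)
t 7.15 row [-0.12, 0.02, 0.21] [-0.18, -0.07, -0.05]
```

View pics/c4.png

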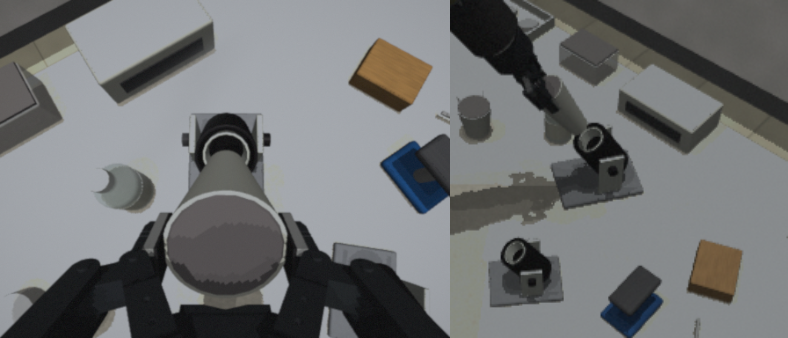

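```bash
cat >> h.py <<'E'
RP=Rt(np.pi/6)@Ro.from_rotvec([.003,.0123,0]).as_matrix()
def tcpfor(t): return wellpose(t)-RP@np.array([-.0012,.0005,.267])
E
python3 - <<'E'
from h import *
for t in(.01,-.02,-.04): row(tcpfor(t),RP)
E
```

```text
t 7.2 row [-0.29, 0.06, 3.49] [0.0, 0.63, -0.04]
t 7.2 row [-0.29, 0.07, 6.49] [0.0, 0.63, -0.04]
t 7.2 row [-0.3, 0.07, 8.49] [0.0, 0.63, -0.04]
```

Approach to a foot depth of -20 mm. The collar opening should still clear the foot by about 2.5 mm or more all round.

Call:
servo_tool([
  [-0.3, 0.07, 1, 0, 0.6, 0, 1],
  [-0.3, 0.07, 2.5, 0, 0.6, 0, 1],
  [-0.3, 0.07, 3.5, 0, 0.6, 0, 1],
  [-0.3, 0.07, 4.5, 0, 0.6, 0, 1],
  [-0.3, 0.07, 5.5, 0, 0.6, 0, 1],
  [-0.3, 0.07, 6.5, 0, 0.6, 0, 1],
  [-0.3, 0.07, 6.5, 0, 0.6, 0, 1],
  [-0.3, 0.07, 6.5, 0, 0.6, 0, 1],
  [-0.3, 0.07, 6.5, 0, 0.6, 0, 1],
])

```text
time: 8.1
tcp_pos: [0.5088, 0.0478, 0.3466]
tool_rot: [[0.722, -0.541, 0.431], [-0.466, -0.841, -0.275], [0.511, -0.002, -0.86]]
contact_force: [-0.2, -0.7, -1.3]
gripper_width: 0.0619
```

```bash
cat > ft.py <<'E'
from h import *
s=state();R0=s["tool_rot"];print("t",s["time"],"F tool",(R0.T@s["contact_force"]).round(2),"T tool",(R0.T@s["ft_torque"]).round(3),s["gripper_width"].round(4))
R=Rt(np.pi/6); d=s["tcp_pos"]+R0@np.array([-.0012,.0005,.267])-wellpose(0); print("foot in well x,y,t mm",((R.T@d)*[1,1,-1]*1e3).round(2)); row(tcpfor(-.0525),RP)
E
python3 ft.py
```

```text
Traceback (most recent call last):
  File "ft.py", line 2, in <module>
    s=state();R0=s["tool_rot"];print("t",s["time"],"F tool",(R0.T@s["contact_force"]).round(2),"T tool",(R0.T@s["ft_torque"]).round(3),s["gripper_width"].round(4))
                                                                                                                                       ^^^^^^^^^^^^^^^^^^^^^^^^
AttributeError: 'float' object has no attribute 'round'
```

```bash
sed -i 's/s\["gripper_width"\].round(4)/s["gripper_width"]/' ft.py; python3 ft.py
```

```text
t 8.1 F tool [-0.5   0.73  1.23] T tool [-0.047 -1.547  0.005] 0.06193626432513375
foot in well x,y,t mm [  0.1    0.32 -20.26]
t 8.1 row [-0.04, -0.01, 3.22] [0.03, -0.03, -0.02]
```

Call:
servo_tool([
  [0, 0, 0.5, 0, 0, 0, 1],
  [0, 0, 1, 0, 0, 0, 1],
  [0, 0, 1.5, 0, 0, 0, 1],
  [0, 0, 1.5, 0, 0, 0, 1],
  [0, 0, 1.5, 0, 0, 0, 1],
])

```text
time: 8.6
tcp_pos: [0.5152, 0.0435, 0.3329]
tool_rot: [[0.723, -0.541, 0.43], [-0.466, -0.841, -0.275], [0.511, -0.001, -0.86]]
contact_force: [0.7, -0.3, 0.3]
gripper_width: 0.062
```

```bash
python3 ft.py
```

```text
t 8.6 F tool [ 0.74 -0.13  0.14] T tool [-0.018 -1.565  0.01 ] 0.06203020545780293
foot in well x,y,t mm [ -0.23   0.77 -36.01]
t 8.6 row [-0.0, -0.03, 1.65] [0.1, 0.01, -0.0]
```

Call:
servo_tool([
  [0, 0, 0.2, 0, 0, 0, 1],
  [0, 0, 0.4, 0, 0, 0, 1],
  [0, 0, 0.5, 0, 0, 0, 1],
  [0, 0, 0.5, 0, 0, 0, 1],
  [0, 0, 0.5, 0, 0, 0, 1],
])

```text
time: 9.1
tcp_pos: [0.5173, 0.0422, 0.3288]
tool_rot: [[0.723, -0.541, 0.43], [-0.466, -0.841, -0.275], [0.511, -0.002, -0.86]]
contact_force: [0.6, -0.1, -1.5]
gripper_width: 0.0617
```

```bash
python3 ft.py
```

```text
t 9.1 F tool [-0.23 -0.24  1.56] T tool [ 0.045 -1.548  0.041] 0.06167994910826413
foot in well x,y,t mm [ -0.11   0.56 -40.8 ]
t 9.1 row [-0.0, -0.02, 1.17] [0.07, 0.0, -0.01]
```

Call:
servo_tool([
  [0, 0, 0.1, 0, 0, 0, 1],
  [0, 0, 0.2, 0, 0, 0, 1],
  [0, 0, 0.3, 0, 0, 0, 1],
  [0, 0, 0.3, 0, 0, 0, 1],
  [0, 0, 0.3, 0, 0, 0, 1],
])

```text
time: 9.6
tcp_pos: [0.5187, 0.0414, 0.3262]
tool_rot: [[0.723, -0.54, 0.431], [-0.465, -0.841, -0.275], [0.511, -0.002, -0.86]]
contact_force: [1.3, 0.7, -1.1]
gripper_width: 0.0618
```

```bash
python3 ft.py
```

```text
t 9.6 F tool [ 0.06 -1.25  1.27] T tool [ 0.354 -1.551  0.014] 0.061805617484138466
foot in well x,y,t mm [-3.000e-02  3.400e-01 -4.375e+01]
t 9.6 row [-0.01, -0.01, 0.88] [0.05, -0.0, -0.0]
```

Call:
servo_tool([
  [0, 0, 0.1, 0, 0, 0, 1],
  [0, 0, 0.2, 0, 0, 0, 1],
  [0, 0, 0.2, 0, 0, 0, 1],
  [0, 0, 0.2, 0, 0, 0, 1],
])

```text
time: 10.0
tcp_pos: [0.5196, 0.0409, 0.3246]
tool_rot: [[0.723, -0.54, 0.431], [-0.465, -0.841, -0.275], [0.511, -0.002, -0.86]]
contact_force: [1.3, 2.0, -0.4]
gripper_width: 0.062
```

```bash
python3 ft.py
```

```text
t 10.0 F tool [-0.18 -2.43  0.33] T tool [ 0.761 -1.507 -0.019] 0.06197206602181376
foot in well x,y,t mm [  0.07   0.28 -45.7 ]
t 10.0 row [-0.01, -0.01, 0.68] [0.04, -0.01, -0.0]
```

Light contact on the +y side: Fy is -2.4 N. I'll shift about 0.8 mm to -y.

Call:
servo_tool([
  [0, -0.04, 0, 0, 0, 0, 1],
  [0, -0.08, 0, 0, 0, 0, 1],
  [0, -0.08, 0, 0, 0, 0, 1],
  [0, -0.08, 0, 0, 0, 0, 1],
])

```text
time: 10.4
tcp_pos: [0.5199, 0.0414, 0.3242]
tool_rot: [[0.723, -0.541, 0.43], [-0.466, -0.841, -0.275], [0.51, -0.001, -0.86]]
contact_force: [0.4, -0.9, -0.1]
gripper_width: 0.0619
```

```bash
python3 ft.py
```

```text
t 10.4 F tool [0.67 0.54 0.57] T tool [ 0.129 -1.477 -0.025] 0.061871773709607496
foot in well x,y,t mm [ -0.24   0.05 -46.  ]
t 10.4 row [0.01, 0.05, 0.65] [0.11, 0.02, -0.0]
```

Call:
servo_tool([
  [0, 0, 0.1, 0, 0, 0, 1],
  [0, 0, 0.2, 0, 0, 0, 1],
  [0, 0, 0.2, 0, 0, 0, 1],
  [0, 0, 0.2, 0, 0, 0, 1],
])

```text
time: 10.8
tcp_pos: [0.5208, 0.0409, 0.3226]
tool_rot: [[0.723, -0.541, 0.43], [-0.466, -0.841, -0.275], [0.51, -0.001, -0.86]]
contact_force: [0.1, 1.3, -0.7]
gripper_width: 0.0617
```

```bash
python3 ft.py
```

```text
t 10.8 F tool [-0.9  -1.18  0.26] T tool [ 0.152 -1.494  0.02 ] 0.06171362483772845
foot in well x,y,t mm [ -0.15  -0.15 -47.94]
t 10.8 row [0.0, 0.06, 0.46] [0.08, 0.01, -0.0]
```

Call:
servo_tool([
  [0, -0.02, 0.1, 0, 0, 0, 1],
  [0, -0.02, 0.15, 0, 0, 0, 1],
  [0, -0.02, 0.15, 0, 0, 0, 1],
  [0, -0.02, 0.15, 0, 0, 0, 1],
])

```text
time: 11.2
tcp_pos: [0.5215, 0.0406, 0.3215]
tool_rot: [[0.723, -0.541, 0.43], [-0.465, -0.841, -0.275], [0.511, -0.001, -0.86]]
contact_force: [-0.8, -0.5, -0.1]
gripper_width: 0.0618
```

```bash
python3 ft.py
```

```text
t 11.2 F tool [-0.45  0.84 -0.14] T tool [-0.247 -1.539 -0.009] 0.06176016020749011
foot in well x,y,t mm [  0.06  -0.33 -49.24]
t 11.2 row [-0.01, 0.07, 0.33] [0.08, -0.0, -0.0]
```

Call:
servo_tool([
  [0, 0, 0.08, 0, 0, 0, 1],
  [0, 0, 0.1, 0, 0, 0, 1],
  [0, 0, 0.1, 0, 0, 0, 1],
  [0, 0, 0.1, 0, 0, 0, 1],
])

```text
time: 11.6
tcp_pos: [0.522, 0.0403, 0.3209]
tool_rot: [[0.723, -0.541, 0.43], [-0.466, -0.841, -0.275], [0.511, -0.002, -0.86]]
contact_force: [-1.9, -0.6, 1.9]
gripper_width: 0.0619
```

```bash
python3 ft.py
```

```text
t 11.6 F tool [-0.11  1.47 -2.3 ] T tool [-0.725 -1.502 -0.025] 0.06188300977251998
foot in well x,y,t mm [  0.24  -0.39 -50.08]
t 11.6 row [-0.02, 0.07, 0.24] [0.07, -0.02, -0.01]
```

Call:
servo_tool([
  [0, 0.03, 0, 0, 0, 0, 1],
  [0, 0.03, 0, 0, 0, 0, 1],
  [0, 0.03, 0, 0, 0, 0, 1],
])

```text
time: 11.9
tcp_pos: [0.5219, 0.0403, 0.3208]
tool_rot: [[0.723, -0.54, 0.431], [-0.465, -0.841, -0.275], [0.511, -0.002, -0.86]]
contact_force: [-1.2, 0.8, 3.0]
gripper_width: 0.0616
```

```bash
python3 ft.py
```

```text
t 11.9 F tool [ 0.29 -0.03 -3.33] T tool [-0.344 -1.442  0.049] 0.06161408043720455
foot in well x,y,t mm [  0.12  -0.37 -50.16]
t 11.9 row [-0.01, 0.06, 0.23] [0.05, -0.01, -0.0]
```

Call:
servo_tool([
  [0, 0, 0.03, 0, 0, 0, 1],
  [0, 0, 0.05, 0, 0, 0, 1],
  [0, 0, 0.05, 0, 0, 0, 1],
])

```text
time: 12.2
tcp_pos: [0.5221, 0.0401, 0.3204]
tool_rot: [[0.723, -0.541, 0.431], [-0.465, -0.841, -0.275], [0.511, -0.002, -0.86]]
contact_force: [-1.8, 1.6, 4.0]
gripper_width: 0.062
```

```bash
python3 ft.py
```

```text
t 12.2 F tool [ 0.04 -0.41 -4.66] T tool [-0.391 -1.573  0.044] 0.061998987602045294
foot in well x,y,t mm [  0.23  -0.32 -50.6 ]
t 12.2 row [-0.02, 0.06, 0.19] [0.05, -0.02, -0.01]
```

Call:
servo_tool([
  [0, 0.015, 0.02, 0, 0, 0, 1],
  [0, 0.015, 0.03, 0, 0, 0, 1],
  [0, 0.015, 0.03, 0, 0, 0, 1],
])

```text
time: 12.5
tcp_pos: [0.5221, 0.0399, 0.3202]
tool_rot: [[0.723, -0.54, 0.431], [-0.465, -0.841, -0.275], [0.511, -0.002, -0.86]]
contact_force: [-2.7, 0.5, 4.7]
gripper_width: 0.0619
```

```bash
python3 ft.py
```

```text
t 12.5 F tool [ 0.19  1.09 -5.31] T tool [-0.136 -1.523  0.023] 0.061905112186102756
foot in well x,y,t mm [  0.24  -0.31 -50.85]
t 12.5 row [-0.02, 0.05, 0.16] [0.04, -0.02, -0.01]
```

Call:
servo_tool([
  [0, 0, 0, 0, 0, 0, 1],
])

```text
time: 12.6
tcp_pos: [0.5221, 0.0399, 0.3202]
tool_rot: [[0.723, -0.54, 0.431], [-0.465, -0.841, -0.275], [0.511, -0.002, -0.86]]
contact_force: [-2.3, 1.7, 3.8]
gripper_width: 0.0619
```

```bash
python3 ft.py; python3 - <<'E'
from h import *
s=state();g,P,T,f=cam("wrist");print(pot_in_hand(P,s))
E
python3 ft.py
```

```text
t 12.6 F tool [-0.51 -0.14 -4.76] T tool [-0.051 -1.555  0.018] 0.06191996514882866
foot in well x,y,t mm [  0.21  -0.3  -50.88]
t 12.6 row [-0.02, 0.05, 0.16] [0.04, -0.02, -0.0]
(array([4.06016200e-04, 9.49372554e-05, 2.87016948e-02, 6.30495130e-03,
       1.42194907e-01]), np.float64(0.0008260350520419329), 21349)
t 12.65 F tool [-0.1   0.23 -6.12] T tool [-0.031 -1.476  0.015] 0.06176838292437371
foot in well x,y,t mm [  0.21  -0.28 -50.9 ]
t 12.65 row [-0.01, 0.05, 0.16] [0.04, -0.02, -0.01]
```

Call:
servo_tool([
  [0, 0, 0.01, 0, 0, 0, 1],
  [0, 0, 0.025, 0, 0, 0, 1],
  [0, 0, 0.025, 0, 0, 0, 1],
  [0, 0, 0.025, 0, 0, 0, 1],
])

```text
time: 13.05
tcp_pos: [0.5222, 0.0398, 0.3199]
tool_rot: [[0.723, -0.54, 0.431], [-0.465, -0.841, -0.275], [0.511, -0.002, -0.86]]
contact_force: [-2.4, 1.5, 4.6]
gripper_width: 0.0621
```

```bash
python3 - <<'E'
from h import *
F=[]
for i in range(8):
    s=state();F.append(np.r_[s["tool_rot"].T@s["contact_force"],s["tool_rot"].T@s["ft_torque"]]); g,P,T,f=cam("wrist")
print(np.mean(F,0).round(2),np.std(F,0).round(2))
D=(P-s["tcp_pos"])@s["tool_rot"]; Q=P.copy(); Q[D[...,2]>.185]=np.nan; print(pot_in_hand(Q,s))
E
python3 ft.py
```

```text
[-0.4  -0.06 -5.83  0.04 -1.48  0.02] [0.58 0.6  0.36 0.02 0.02 0.04]
(array([ 0.000324  ,  0.00015883, -0.01422802,  0.00621323,  0.14208906]), np.float64(0.0003837805343115551), 17336)
t 13.45 F tool [-0.36  0.69 -6.27] T tool [ 0.063 -1.511  0.058] 0.062144865118985794
foot in well x,y,t mm [  0.22  -0.23 -51.14]
t 13.45 row [-0.02, 0.04, 0.14] [0.04, -0.02, -0.01]
```

Load is about 7 N (about 1.75 mm), and the moments are back at baseline, so the pot is straight. Now I'll ease off to roughly the pot's own weight.

Call:
servo_tool([
  [0, 0, -0.05, 0, 0, 0, 1],
  [0, 0, -0.1, 0, 0, 0, 1],
  [0, 0, -0.13, 0, 0, 0, 1],
  [0, 0, -0.13, 0, 0, 0, 1],
], grip_force=20)

```text
time: 13.85
tcp_pos: [0.5217, 0.0402, 0.3206]
tool_rot: [[0.723, -0.54, 0.43], [-0.466, -0.841, -0.275], [0.51, -0.002, -0.86]]
contact_force: [0.5, 1.4, 2.4]
gripper_width: 0.0619
```

```bash
python3 ft.py; python3 - <<'E'
from h import *
F=[]
for i in range(5):
    s=state();F.append(np.r_[s["tool_rot"].T@s["contact_force"],s["tool_rot"].T@s["ft_torque"]]); get_image("wrist")
print(np.mean(F,0).round(2))
E
```

```text
t 13.85 F tool [ 0.92 -1.47 -2.3 ] T tool [ 0.573 -1.036 -0.06 ] 0.0619269959535971
foot in well x,y,t mm [ -0.14  -0.14 -50.24]
t 13.85 row [0.01, 0.04, 0.23] [0.06, 0.01, -0.0]
[ 0.74 -1.77 -2.16  0.65 -1.08  0.01]
```

Call:
servo_tool([
  [0.03, -0.04, -0.02, 0, 0, 0, 1],
  [0.03, -0.04, -0.03, 0, 0, 0, 1],
  [0.03, -0.04, -0.03, 0, 0, 0, 1],
])

```text
time: 14.4
tcp_pos: [0.5218, 0.0403, 0.3209]
tool_rot: [[0.723, -0.541, 0.43], [-0.466, -0.841, -0.275], [0.51, -0.001, -0.86]]
contact_force: [-0.4, 1.1, 1.9]
gripper_width: 0.0618
```

```bash
python3 ft.py; python3 - <<'E'
from h import *
F=[]
for i in range(4):
    s=state();F.append(np.r_[s["tool_rot"].T@s["contact_force"],s["tool_rot"].T@s["ft_torque"]]); get_image("wrist")
print(np.mean(F,0).round(2))
E
```

```text
t 14.4 F tool [ 0.13 -0.68 -2.09] T tool [ 0.361 -1.359 -0.013] 0.06181071116060898
foot in well x,y,t mm [-2.0e-02 -1.6e-01 -5.0e+01]
t 14.4 row [-0.01, 0.06, 0.25] [0.1, 0.03, -0.0]
[-0.07 -0.57 -1.76  0.37 -1.36  0.02]
```

Nearly neutral. Now I'll open slowly.

Call:
servo_tool([
  [0, -0.02, 0, 0, 0, 0, -0.4],
  [0, -0.02, 0, 0, 0, 0, -0.45],
  [0, -0.02, 0, 0, 0, 0, -0.48],
  [0, -0.02, 0, 0, 0, 0, -0.51],
  [0, -0.02, 0, 0, 0, 0, -0.55],
  [0, -0.02, 0, 0, 0, 0, -0.6],
  [0, -0.02, 0, 0, 0, 0, -0.7],
  [0, -0.02, 0, 0, 0, 0, -0.85],
  [0, -0.02, 0, 0, 0, 0, -1],
  [0, -0.02, 0, 0, 0, 0, -1],
])

```text
time: 15.6
tcp_pos: [0.522, 0.0406, 0.3212]
tool_rot: [[0.723, -0.541, 0.43], [-0.466, -0.841, -0.275], [0.511, -0.002, -0.86]]
contact_force: [0.5, 0.4, 0.1]
gripper_width: 0.0853
```

```bash
python3 ft.py;  python3 - <<'E'
from h import *
s=state();g,P,T,f=cam("wrist");cv2.imwrite("pics/w5.png",g["img"][...,::-1])
D=(P-s["tcp_pos"])@s["tool_rot"]; Q=P.copy(); Q[D[...,2]>.185]=np.nan; print(pot_in_hand(Q,s))
E
```

```text
t 15.6 F tool [ 0.24 -0.62 -0.03] T tool [-0.002 -1.411 -0.037] 0.08528377616048445
foot in well x,y,t mm [  0.28  -0.63 -49.74]
t 15.6 row [-0.03, 0.1, 0.28] [0.07, 0.0, -0.01]
(array([ 8.82939502e-05,  5.78296418e-04, -1.20715071e-02,  5.65049540e-03,
        1.41938704e-01]), np.float64(0.0003370027002984729), 15595)
```

View pics/w5.png

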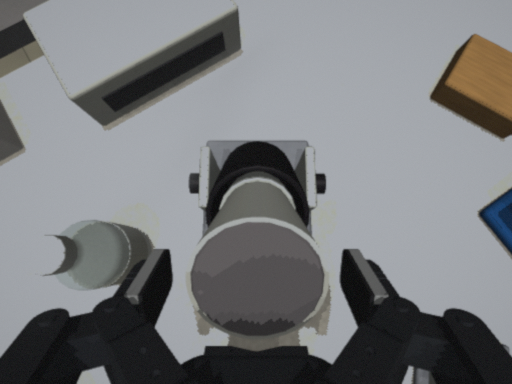

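The pot stands free between the open fingers, seated and straight (rim at (258,275)). I'll withdraw along the axis.

Call:
servo_tool([
  [0, 0, -1, 0, 0, 0, -1],
  [0, 0, -3, 0, 0, 0, -1],
  [0, 0, -5.5, 0, 0, 0, -1],
  [0, 0, -8, 0, 0, 0, -1],
  [0, 0, -10, 0, 0, 0, -1],
  [0, 0, -10, 0, 0, 0, -1],
  [0, 0, -10, 0, 0, 0, -1],
  [0, 0, -10, 0, 0, 0, -1],
])

```text
time: 16.45
tcp_pos: [0.479, 0.068, 0.4063]
tool_rot: [[0.723, -0.541, 0.429], [-0.465, -0.841, -0.275], [0.51, -0.001, -0.86]]
contact_force: [0.1, -0.1, -0.7]
gripper_width: 0.086
```

```bash
python3 - <<'E'
from h import *
R=Rt(np.pi/6); c=wellpose(0)
g,P,T,f=cam("wrist"); d=P-c; D=d@R*[1,1,-1]
m=(np.hypot(D[...,0],D[...,1])<.04)&(D[...,2]>.02)&(D[...,2]<.085); Q=D[m]
L=Q[Q[:,2]>.068]; print("lid t",np.median(L[:,2]),"centre",cv2.minEnclosingCircle(L[:,:2].astype(np.float32)))
A=np.c_[L[:,:2],np.ones(len(L))]; print("lid tilt",np.linalg.lstsq(A,L[:,2],rcond=None)[0])
for n in("scene","side"):
    g,P,T,f=cam(n); P0=np.load(n+"P.npy")
    for t in("straight_jar","squat_pot","media_bottle","slide_box","dish_stack","driver","rod_rest"): print(n,t,[(np.round(x["xyz"],3).tolist(),round(x["conf"],2)) for x in tip_of(n,t)[:1]])
    D=(P-c)@R*[1,1,-1]; m=(np.hypot(D[...,0],D[...,1])<.04)&(D[...,2]>.01)&(D[...,2]<.068); Q=D[m]
    s=least_squares(lambda p:np.hypot(Q[:,0]-p[0]-p[2]*(Q[:,2]-.01),Q[:,1]-p[1]-p[3]*(Q[:,2]-.01))-(.019+.104*(Q[:,2]+.0505)),[0,0,0,0],loss="soft_l1",f_scale=.001);print(n,"centre mm,tilt",(s.x*1e3).round(1),len(Q))
    cv2.imwrite(f"pics/{n}6.png",g["img"][...,::-1])
E
```

```text
lid t 0.0752587794803475 centre ((-0.0005974061205051839, -0.0003337050147820264), 0.03238844498991966)
lid tilt [-0.00443008  0.00388013  0.07517999]
scene straight_jar [([0.45, 0.338, 0.001], 0.88)]
scene squat_pot [([0.558, 0.258, -0.003], 0.64)]
scene media_bottle [([0.673, 0.117, 0.004], 0.64)]
scene slide_box [([0.67, 0.119, 0.003], 0.39)]
scene dish_stack [([0.6, 0.33, -0.002], 0.57)]
scene driver [([0.437, -0.414, -0.001], 0.6)]
scene rod_rest []
scene centre mm,tilt [ 2.6  0.2 -8.9 -3.9] 541
side straight_jar [([0.45, 0.34, -0.001], 0.67)]
side squat_pot [([0.556, 0.26, 0.001], 0.75)]
side media_bottle [([0.674, 0.113, 0.003], 0.64)]
side slide_box [([0.61, -0.34, 0.001], 0.97)]
side dish_stack [([0.602, 0.333, -0.001], 0.54)]
side driver [([0.441, -0.416, -0.002], 0.68)]
side rod_rest [([0.609, -0.34, -0.002], 0.61)]
side centre mm,tilt [ 0.5 -1.3 10.1  2.4] 223
```

View pics/scene6.png

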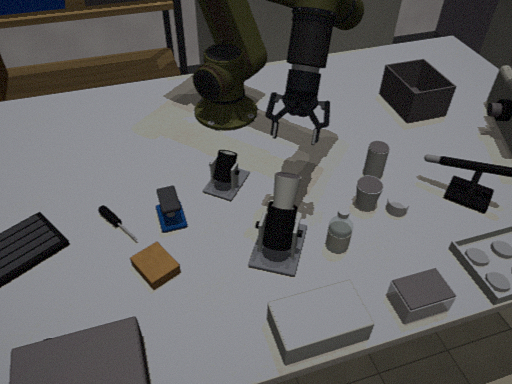

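```bash
python3 -c "
from cell import *
print(job_done())"
```

```text
the job is handed in; nothing more can be done
None
```

The pot is seated straight in the collar of the larger stand and released, and the job was handed in at about 16.6 s of the 53 s allowed. No verdict came back.

- **Seating:** I gripped the pot about 10 mm below its rim, tilted it 30° in line with the tube and lowered it, correcting small sideways shifts by feel. The collar began to yield with the foot about 49–50 mm inside the mouth. I pushed to about 7 N, an estimated 1.75 mm of collar travel, with the moments back near baseline. The collar reading itself was not available, so both figures come from the wrist force.
- **Release:** I eased off to about 3 N before opening the fingers slowly. The pot did not shift noticeably as they opened.
- **Last checks, wrist camera:** The lid centre is within 0.7 mm of the well's axis and tilted about 0.3°. The rim stands 75 mm outside the mouth, which puts the pot's centre about 13 mm outside.
- **Last checks, other cameras:** Coarser fits from the scene and side cameras agree to within 2.6 mm and about 0.6°.
- **Bystanders:** None was touched, and the final scene picture looks unchanged. Two detections were off: the slide box was reported at the bottle's place in the scene view and at the rod rest's place in the side view, and the rod rest was missed in the scene view. In the picture both stand where they were.

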